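Stand the tipped oil bottle back in its lane and close the retaining bar

ROBOT

A 6-joint arm with a two-finger parallel gripper is mounted at the origin on a cart in front of the work surface, level with it; the furniture and walls round the work are solid. World frame = base frame: x ahead of the robot, y to its left, z up, the work surface at z = 0. Lengths are in m, angles in rad, forces in N, time in s.
With the tool pointing down it reaches from about 0.3 to 0.875 m from the base axis. Payload 6.4 kg.
Tool frame: the origin (TCP) lies on the centre line of the jaws, within the pads' length; the fingertips stand 8 mm ahead of it and the grasp point (between the pads) lies 11 mm behind it; z points along the fingers, y is the line along which they close (so a half turn about z gives the same grasp; the last joint's range is limited). The gripper opens to 85 mm and grips with 20 to 120 N. Pads are 22 mm wide; open, the fingers measure 114 mm over their backs; the gripper's body (76 mm by 85 mm) begins 54 mm behind the grasp point. The pads swing forward as they close: fully open they stand 13 mm farther back than shut.
Start: joints at [0.905, 0.181, 1.607, -0, 1.354, -0.206], TCP at [0.255, 0.515, 0.239] pointing down, gripper open.
Joint ranges: [-2.99, 2.99], [-0.89, 2.07], [0.3, 2.58], [-1.14, 4.28], [0, 2.63], [-3.12, 3.12]. Speed limits (rad/s): [2.57, 2.57, 3.01, 3.14, 3.14, 3.14].

INTERFACE

Orientations are given as a unit quaternion [w, x, y, z].
In Python, from bench import ctrl gives the robot as it stands.
- The arm moves only by the shell command python3 -m handwheel 'ROWS' [OPENING]. ROWS is JSON, a list that holds one entry, the list of rows, each a list of 4 numbers: the shift along the tool's x, y, z each as a share of 20 cm, from -1 to 1, then the turn about the tool's z as a share of 1.5 rad, from -1 to 1. In form: [[[x, y, z, twist], ...]]. A call has 1 to 10 rows; each row is the pose to reach, as a shift and turn from the pose commanded when the call began, along the tool's axes at that moment; what a row does not reach only later rows make up. A row lasts 1/8 s, in which the tool goes at most 62.5 mm and 10.7 degrees, less where a joint would pass 70% of its speed; a pose out of reach is approached as far as the arm can. A call with a number of a shift or a turn outside -1 to 1 is refused whole. A call with a gripper value outside its range is refused whole. OPENING is the finger opening in mm, from 0 to 85.4, set as the call begins (- or left out, the last holds). The fingers move at their own pace and stop on an object; the grip force is fixed at half the most. Time passes only in rows, so rows that repeat a pose let the fingers close. It gives the time, the measured TCP pose, the force, the opening and the grip force at its end, in the units of the state.
- ctrl.get_obs(): the state, without advancing time (a new reading comes with each control period).
- ctrl.camera(name): name is "side" or "top"; returns a dict with "color" (420x560x3 uint8, red, green, blue), "range_z" (420x560 float32, m along the optical axis (not along the pixel's ray), 0 where there is no reading), "K" (3x3 intrinsics, pixels), "pose" (4x4, takes a point from camera to world coordinates). Camera axes: x right, y down, z forward; pixel columns grow to the right and rows downward; lengths in m; the calibration is good to about 2 mm. A picture is of the moment at which its call begins.
- ctrl.hand_in(): hands the job in; it is judged then, once.
The state is a dict: "time_s": time; "q": joint angles; "dq": joint speeds; "joint_efforts": joint torques, N m; "eef_pos": TCP position; "eef_rot": TCP orientation; "wrist_force": force on the tool from outside, world axes, zero at the start; "torque": the same for the moment, N m; "opening": opening from 0.0 (shut) to 1.0 (fully open); "grasp_force": force on a finger pad.
Only numpy, scipy, OpenCV 4.12 (cv2) and the standard library are available. Lean on these libraries where they do the work, as an engineer would, in place of code of your own. Each camera call takes 0.05 s, during which the arm holds its last target. There are 200 camera calls.

TASK

An oil bottle has tipped out of the bottle lane on the cart. Stand it upright in the middle of its round blue mat in the lane, letting go of it there, and leave the two other bottles standing where they are. Then, so that the cart can be moved, swing the raised retaining bar all the way down until it lies level in its catch in front of the bottles.

Things in the scene. Friction and masses are not known exactly. Their poses are not given: they have to be found in the camera images.
- tipped_bottle: squeeze oil bottle: cream round body 41 mm in diameter and 70 mm high, then a red collar and a slim red spout (20 mm across at most, tapering) up to 110 mm; weighs about 90 g. Origin: centre of its underside; its z axis runs from the base to the spout tip. It starts lying on its side on the cart top in front of the lane.
- bottle_a: an oil bottle of the same make, standing in the lane; origin: centre of its underside, z up. Stays where it is.
- bottle_b: an oil bottle of the same make, standing in the lane at the place next to the bar's pivot; origin: centre of its underside, z up. Stays where it is.
- mat: thin round blue mat, 58 mm in diameter and 2 mm thick, fixed on the lane floor at the one free place: where the tipped bottle belongs. Origin: centre of its underside (on the lane floor, 4 mm above the cart top).
- lane: fixed grey sheet-metal lane, 116 mm deep (x), 316 mm long (y), floor 4 mm above the cart top; origin: centre of its underside. Three places at y = -75, 0, +75 mm, x = 0: two hold bottles, the mat lies at the third. Back rail 70 mm high at x = +50 mm; the front (-x, towards the robot) is open. Blue posts at x = -50 mm: bar pivot y = -142 mm (74 mm high), U-shaped catch y = +142 mm (66 mm high).
- bar (a joint): angle in rad of the retaining bar, a flat steel bar 8 mm thick and 12 mm high swinging in the lane's upright plane x = -50 mm like a barrier: 0 = level in the catch (hard stop); grows as its free end rises; pi/2 = straight up; at most 1.85. It starts raised; friction (about 0.25 N m) holds it wherever it is left.
- bar_pivot (a point): the bar's pivot, on the lane at x = -50 mm, y = -142 mm, 59 mm above the cart top. When level, the bar runs from here along the lane's +y.
- bar_grip (a point): middle of the bar's red round end grip, 18 mm in diameter and 50 mm long (along the bar), 267 mm from the pivot; moves with the bar.
Mind the look-alikes: they are no part of the job. Of the things that look like the mat, the smaller one is meant.

How it is judged:
On the way, in this order (a step that is already met when the one before it is completed fails the run):
1. the tipped bottle stands upright on the blue mat, let go, with the bar still raised (horizontal distance between tipped_bottle and mat below 0.015 m and angle between tipped_bottle's own z axis and vertical below 0.1 rad and z of tipped_bottle in the frame of mat between -0.003 and 0.008 m and contact force between the fingers and tipped_bottle below 0.05 N and value of joint bar above 0.5 rad), for 0.2 s.
2. the bar is down in its catch (value of joint bar below 0.07 rad), for 0.2 s.
At the end, for the whole second after the job is handed in: The bottle that lay tipped stands upright (within 0.1 rad) and at rest on the blue mat, its centre within 15 mm of the mat's; the bar is down within 0.07 rad of level; the two other bottles stand upright within 15 mm of where they began (horizontal distance between tipped_bottle and mat below 0.015 m and angle between each of tipped_bottle, bottle_a, bottle_b's own z axis and vertical below 0.1 rad and z of tipped_bottle in the frame of mat between -0.003 and 0.008 m and linear speed of tipped_bottle below 0.02 m/s and value of joint bar below 0.07 rad); the robot touches nothing.
It fails at once if one of the two standing bottles is tipped by more than 0.2 rad or shifted by more than 15 mm (angle between any of bottle_a, bottle_b's own z axis and vertical above 0.2 rad or distance of any of bottle_a, bottle_b from where it was at the start of the episode above 0.015 m).
It also fails if it takes over 51 s, if anything falls off the work surface, if the arm or the gripper's body presses on something with over 40 N, if the wrist force passes 120 N, or if a joint passes its speed limit or range.

## Working session

There is one attempt and no reset: what is moved stays moved. The work goes in short steps, Python scripts to look and compute and a shell command to move; the robot and the scene stay as the last step left them, time stands still between calls to the robot, and variables do not carry over. Pictures are saved under pics/ and viewed, at most 10 in all, crops included, and the job is handed in when it is done.

```bash
mkdir -p pics
cat > h.py <<'E'
import numpy as np, cv2
from bench import ctrl
def grab(n):
    c=ctrl.camera(n); np.savez(f'{n}.npz',**c); return c
def ld(n): return dict(np.load(f'{n}.npz'))
def P(c,u,v,z=None):
    z=c['range_z'][int(v),int(u)] if z is None else z
    p=np.linalg.inv(c['K'])@[u,v,1]*z
    return (c['pose']@[*p,1])[:3]
def onz(c,u,v,h):
    d=c['pose'][:3,:3]@np.linalg.inv(c['K'])@[u,v,1]; o=c['pose'][:3,3]
    return o+d*(h-o[2])/d[2]
E
python3 - <<'E'
from h import *
for n in('top','side'):
    c=grab(n); cv2.imwrite(f'pics/{n}0.png',c['color'][:,:,::-1]); print(c['pose'].round(3),c['K'][0,0])
o=ctrl.get_obs(); print({k:np.round(v,3) for k,v in o.items()})
E
```

```text
[[-0.005 -0.998  0.057  0.473]
 [-1.     0.006  0.026 -0.061]
 [-0.027 -0.056 -0.998  0.931]
 [ 0.     0.     0.     1.   ]] 417.3316078964921
[[ 0.997 -0.056  0.06   0.489]
 [-0.077 -0.395  0.915 -0.828]
 [-0.027 -0.917 -0.398  0.419]
 [ 0.     0.     0.     1.   ]] 382.2525310538809
{'time_s': np.float64(0.1), 'q': array([ 0.905,  0.182,  1.608,  0.   ,  1.354, -0.206]), 'dq': array([ 0.001, -0.003, -0.001, -0.001, -0.002, -0.001]), 'joint_efforts': array([ 1.0000e-03, -4.4587e+01, -3.5224e+01, -0.0000e+00,  4.0000e-03,
       -0.0000e+00]), 'eef_pos': array([0.255, 0.515, 0.238]), 'eef_rot': array([-0.   ,  0.228,  0.974, -0.001]), 'wrist_force': array([-0.316,  0.96 , -0.145]), 'torque': array([-0.022, -0.074,  0.003]), 'grasp_force': np.float64(0.0), 'opening': np.float64(1.001)}
```

View pics/top0.png

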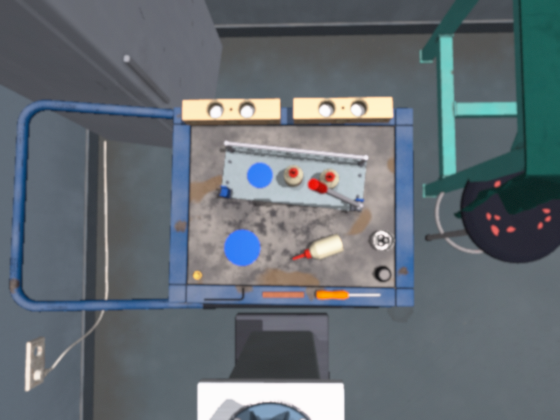

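View pics/side0.png

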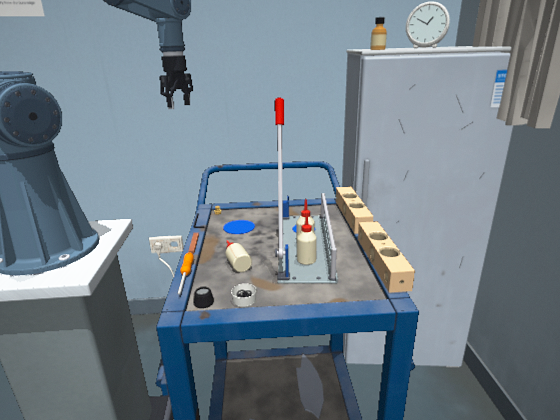

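The candidates for the mat are two blue discs in the top view: (260,175) lies in the lane and is the smaller, and (242,247) lies on the cart top and is bigger. The one in the lane fits. The tipped bottle is at (325,247) with its spout pointing left and down to (293,258). The bar grip is at (317,185) and its pivot is near (358,203). I'll confirm in an enlarged crop.

Run:
```python
from h import *
c=ld('top'); im=c['color'][130:280,190:400,::-1]
cv2.imwrite('pics/top0c.png',cv2.resize(im,(798,570),interpolation=cv2.INTER_CUBIC))
hsv=cv2.cvtColor(c['color'],cv2.COLOR_RGB2HSV)
b=cv2.inRange(hsv,(108,180,120),(125,255,255)); n,l,s,ce=cv2.connectedComponentsWithStats(b)
for i in range(1,n):
    if s[i,4]>100 : print(s[i],ce[i],P(c,*ce[i]).round(4),onz(c,*ce[i],.006).round(4))
c2=ld('side')
h2=cv2.cvtColor(c2['color'],cv2.COLOR_RGB2HSV)
def cloud(c,m):
    v,u=np.nonzero(m&(c['range_z']>0)); return np.array([P(c,a,b) for a,b in zip(u,v)])
for c_,h_,n in((c,hsv,'top'),(c2,h2,'side')):
    m=(cv2.inRange(h_,(0,180,120),(6,255,255))>0)|(cv2.inRange(h_,(174,180,120),(180,255,255))>0)
    k,l,s,ce=cv2.connectedComponentsWithStats(m.astype(np.uint8))
    for i in range(1,k):
        if s[i,4]>8 and (s[i,0]>200):
            q=cloud(c_,l==i); print(n,s[i],q.mean(0).round(4),q.min(0).round(3),q.max(0).round(3))
# tipped body cloud
v,u=np.mgrid[225:270,285:350]; 
pts=np.array([P(c,a,b) for a,b in zip(u.ravel(),v.ravel())])
z=pts[:,2]; k=z>.012; q=pts[k]; print(z.min(),np.median(z),q.max(0))
mu=q.mean(0); w,V=np.linalg.eigh(np.cov((q-mu)[:,:2].T)); a=V[:,1]; t=(q-mu)[:,:2]@a
print(mu,a,t.min(),t.max(), mu[:2]+a*t.min(),mu[:2]+a*t.max())
for x in np.arange(t.min(),t.max(),.01):
    s=(t>=x)&(t<x+.01); y=(q-mu)[s][:,:2]@V[:,0]; print(x.round(3),y.min().round(3),y.max().round(3),q[s,2].max().round(3))
for uv in((366,161),(224,145),(222,193),(360,203),(365,208)): print(uv,P(c,*uv).round(3))
```

```text
[248 164  23  23 409] [259.29095355 174.92420538] [0.6082 0.0213 0.0076] [0.6085 0.0214 0.006 ]
[225 231  34  34 897] [241.6477146  247.27536232] [0.4473 0.0613 0.0022] [0.4474 0.0608 0.006 ]
top [290 169   7   8  46] [ 0.6    -0.0543  0.0927] [ 0.594 -0.061  0.085] [ 0.608 -0.048  0.116]
top [326 173   8   8  48] [ 0.5915 -0.1281  0.0921] [ 0.585 -0.136  0.084] [ 0.599 -0.121  0.116]
top [309 179  18  14 154] [ 0.5452 -0.0913  0.3249] [ 0.538 -0.106  0.296] [ 0.554 -0.079  0.336]
top [294 250  17   9  56] [ 0.4317 -0.077   0.0277] [ 0.424 -0.09   0.022] [ 0.442 -0.055  0.035]
side [275  98   9  26 213] [ 0.5451 -0.1002  0.3103] [ 0.537 -0.111  0.288] [ 0.553 -0.089  0.332]
side [302 200   9  32 142] [ 0.5944 -0.1069  0.0892] [ 0.582 -0.141  0.076] [ 0.609 -0.055  0.115]
side [227 241   5   6  11] [ 0.4276 -0.0805  0.0284] [ 0.423 -0.09   0.023] [ 0.434 -0.059  0.032]
-0.003406827066646634 0.0018259865578852397 [ 0.47788877 -0.05292889  0.93064722]
[ 0.44783401 -0.11654856  0.04968567] [-0.28477385  0.95859473] -0.040983877598134696 0.06833001725131133 [ 0.45950515 -0.15583548] [ 0.42837541 -0.05104776]
-0.041 -0.021 0.02 0.044
-0.031 -0.02 0.02 0.046
-0.021 -0.02 0.02 0.044
-0.011 -0.02 0.021 0.044
-0.001 -0.019 0.022 0.045
0.009 -0.018 0.021 0.044
0.019 -0.013 0.016 0.04
0.029 -0.007 0.013 0.035
0.039 -0.04 0.01 0.931
0.049 0.001 0.007 0.026
0.059 0.002 0.007 0.027
(366, 161) [ 0.638 -0.217  0.004]
(224, 145) [0.677 0.101 0.004]
(222, 193) [0.563 0.096 0.055]
(360, 203) [ 0.539 -0.192  0.071]
(365, 208) [ 0.533 -0.213  0.002]
```

View pics/top0c.png

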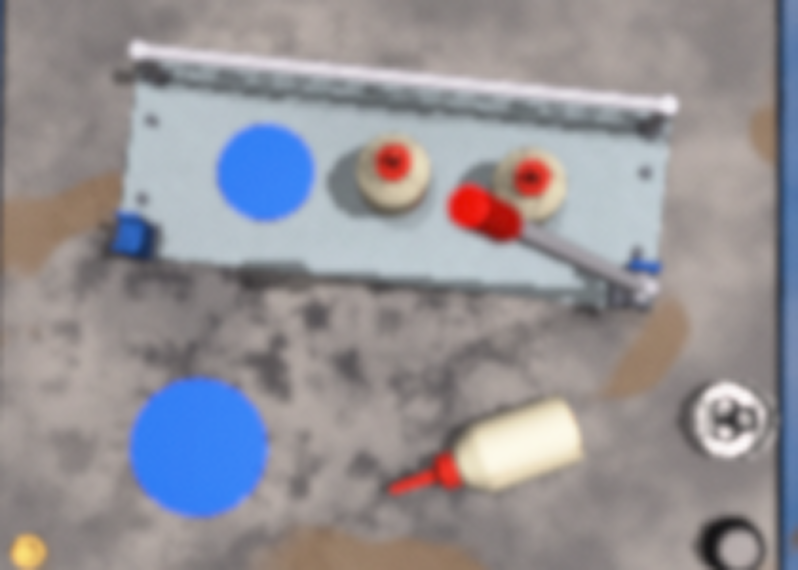

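Confirmed: the lane disc at crop (265,172) is about 57 mm across and is the mat; the one at (200,447) is about 80 mm and is a decoy. The spout runs from crop (435,475) to its tip at (390,491). I'll grip the thin spout across the bottle's axis.

```bash
cat >> h.py <<'E'
from scipy.spatial.transform import Rotation as Ro
def go(t,yaw=None):
    o=ctrl.get_obs(); w,x,y,z=o['eef_rot']; R=Ro.from_quat([x,y,z,w]).as_matrix()
    s=R.T@(np.array(t)-o['eef_pos'])/.2
    cy=np.arctan2(R[1,1],R[0,1]); d=None
    if yaw is not None: d=-((yaw-cy+np.pi/2)%np.pi-np.pi/2)/1.5
    print('pos',o['eef_pos'].round(4),'yawy',np.degrees(cy).round(1),'shift',s.round(4),'twist',d,'q',o['q'].round(2),'t',o['time_s'])
E
python3 - <<'E'
from h import *
c=ld('top')
g=onz(c,190+409/3.8,130+484/3.8,.02); t=onz(c,190+390/3.8,130+491/3.8,.02); b=onz(c,190+572/3.8,130+430/3.8,.03)
print(g,t,b,np.degrees(np.arctan2(-(t-b)[0],(t-b)[1])))
go([g[0],g[1],.12],np.radians(18))
E
```

```text
[ 0.4254625  -0.06299338  0.02      ] [ 0.42151825 -0.05211499  0.02      ] [ 0.45601545 -0.1551646   0.03      ] 18.508639981389805
pos [0.2548 0.5149 0.2385] yawy 63.7 shift [-2.0469 -2.2099  0.5951] twist 0.5312374516848578 q [ 0.9   0.18  1.61  0.    1.35 -0.21] t 0.1
```

```bash
python3 -m handwheel '[[[-0.3,-0.32,0,0],[-0.6,-0.65,0,0],[-1,-1,0,0],[-1,-1,0,0],[-1,-1,0,0],[-1,-1,0,0]]]'; python3 -m handwheel '[[[-0.2,-0.24,0,0.1],[-0.4,-0.5,0,0.2],[-0.7,-0.8,0,0.3],[-1,-1,0,0.4],[-1,-1,0.1,0.53],[-1,-1,0.2,0.53],[-1,-1,0.2,0.53]]]'; python3 -c "
from h import *
go([.427,-.063,.12],np.radians(18))"
```

```text
time_s: 0.85
eef_pos: [0.3462, 0.2456, 0.2391]
eef_rot: [0.0, 0.23, 0.973, -0.0]
wrist_force: [0.9, 0.2, 0.6]
opening: 1.003
grasp_force: 0.0
time_s: 1.72
eef_pos: [0.435, -0.0197, 0.1976]
eef_rot: [-0.002, 0.587, 0.81, -0.0]
wrist_force: [-0.1, 0.5, -0.4]
opening: 1.003
grasp_force: 0.0
pos [ 0.435  -0.0197  0.1976] yawy 18.1 shift [-0.1945 -0.1042  0.3875] twist 0.0014254053693261899 q [-0.32 -0.1   1.98  0.    1.26 -0.64] t 1.725
```

```bash
python3 -m handwheel '[[[-0.1,-0.05,0.1,0],[-0.195,-0.104,0.35,0],[-0.195,-0.104,0.6,0],[-0.195,-0.104,0.8,0],[-0.195,-0.104,0.893,0],[-0.195,-0.104,0.893,0],[-0.195,-0.104,0.893,0]]]' 50;  python3 -c "
from h import *
go([.427,-.063,.019],np.radians(18))
c=grab('side'); cv2.imwrite('pics/s1.png',cv2.resize(c['color'][200:320,160:320,::-1],(800,600),interpolation=cv2.INTER_CUBIC))"
```

```text
time_s: 2.6
eef_pos: [0.4297, -0.064, 0.0219]
eef_rot: [0.001, 0.587, 0.81, 0.0]
wrist_force: [-0.6, -0.2, 0.3]
opening: 0.587
grasp_force: 0.0
pos [ 0.4297 -0.064   0.0219] yawy 18.2 shift [ 0.0091 -0.0112  0.0146] twist 0.0021149693170317008 q [-0.42  0.21  2.09  0.    0.83 -0.74] t 2.6
```

View pics/s1.png

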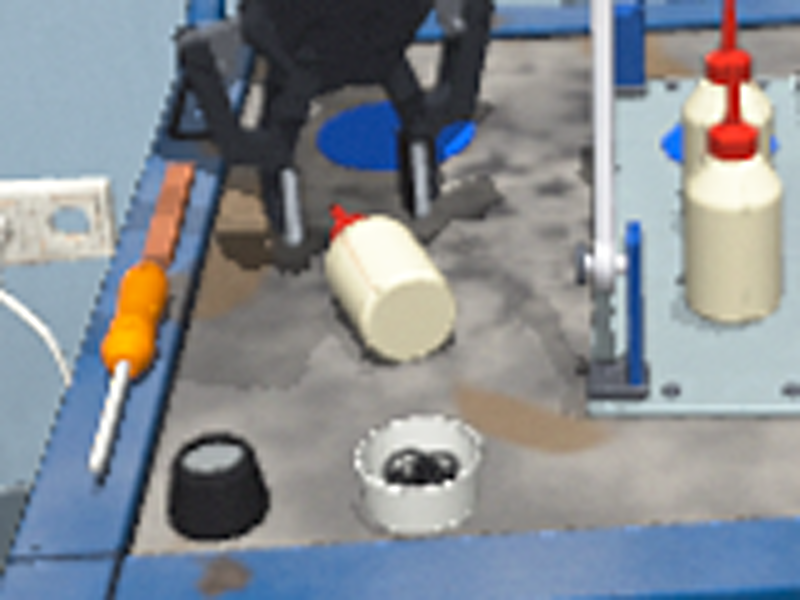

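The fingers, at crop (290,210) and (415,180), straddle the spout at (345,215). I'll close on it and lift.

```bash
python3 -m handwheel '[[[0.01,-0.01,0.01,0],[0.01,-0.01,0.01,0],[0.01,-0.01,0.01,0],[0.01,-0.01,0.01,0],[0.01,-0.01,0.01,0],[0.01,-0.01,0.01,0],[0.01,-0.01,0.01,0]]]' 0; python3 -m handwheel '[[[0,0,-0.1,0],[0,0,-0.2,0],[0,0,-0.3,0],[0,0,-0.4,0],[0,0,-0.5,0],[0,0,-0.6,0],[0,0,-0.6,0],[0,0,-0.6,0]]]'; python3 -c "
from h import *
go([.427,-.063,.14],np.radians(18))
c=grab('side'); cv2.imwrite('pics/s2.png',cv2.resize(c['color'][140:290,160:360,::-1],(800,600),interpolation=cv2.INTER_CUBIC))"
```

```text
time_s: 3.52
eef_pos: [0.4259, -0.0629, 0.0187]
eef_rot: [-0.0, 0.587, 0.81, 0.0]
wrist_force: [-0.1, 0.7, 2.3]
opening: 0.139
grasp_force: 56.6
time_s: 4.53
eef_pos: [0.4254, -0.0628, 0.1378]
eef_rot: [-0.001, 0.587, 0.81, -0.0]
wrist_force: [-0.5, -0.5, -1.5]
opening: 0.144
grasp_force: 56.5
pos [ 0.4254 -0.0628  0.1378] yawy 18.1 shift [-0.0037  0.0073 -0.011 ] twist 0.0011403222718818402 q [-0.42 -0.02  2.05 -0.    1.12 -0.74] t 4.525
```

View pics/s2.png

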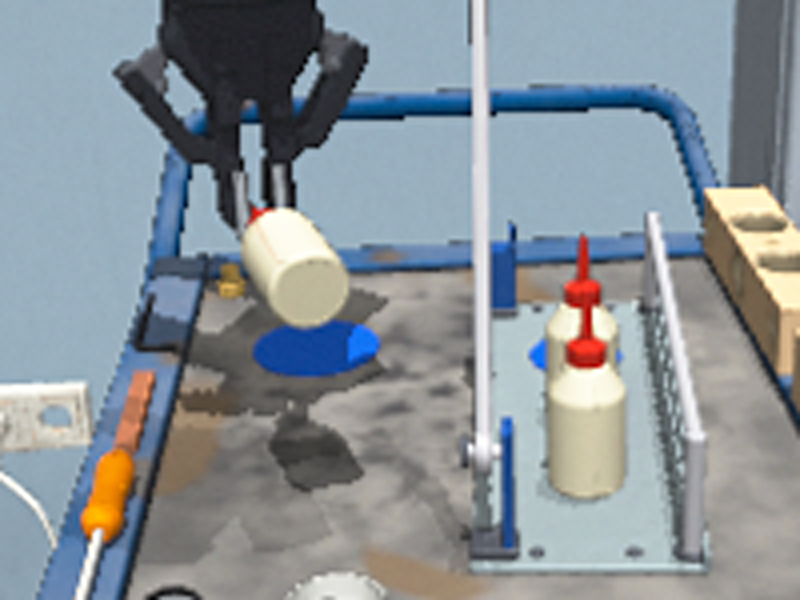

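The bottle is held rigidly and still horizontal, with its base at crop (312,290), so it has to be turned against a stop. First I'll check the arm's clearance to the raised bar and the bottle's axis.

Run:
```python
from h import *
o=ctrl.get_obs(); T=o['eef_pos']; q1=o['q'][0]; print(q1)
A=[]
for n in('top','side'):
    c=grab(n); v,u=np.nonzero(c['range_z']>0); z=c['range_z'][v,u]
    p=np.linalg.inv(c['K'])@np.vstack([u*z,v*z,z]); A.append((c['pose'][:3,:3]@p).T+c['pose'][:3,3])
A=np.vstack(A)
c,s=np.cos(q1),np.sin(q1); d=A-T; r=d[:,0]*c+d[:,1]*s; l=-d[:,0]*s+d[:,1]*c
k=(A[:,2]>.16)&(np.hypot(A[:,0],A[:,1])<.62)&(np.hypot(A[:,0]-.545,A[:,1]+.11)>.06)
for z in np.arange(-.0,.5,.03):
    m=k&(d[:,2]>=z)&(d[:,2]<z+.03)
    if m.sum()>5: print(z.round(2),m.sum(),'radial',r[m].min().round(3),r[m].max().round(3),'left',l[m].min().round(3),l[m].max().round(3))
# right-most/forward part
m=k&(l<-.06)&(r>-.15); print('right part',d[m,2].min(),r[m].max(),l[m].min())
# bottle cloud
b=(np.hypot(A[:,0]-.45,A[:,1]+.1)<.09)&(A[:,2]>.09)&(A[:,2]<.175)&(((A-T)[:,:2]@[-.309,.951])<-.02)
Q=A[b]; t=(Q-T)[:,:2]@[.309,-.951]; print(len(Q))
for x in np.arange(.02,.11,.01):
    m=(t>=x)&(t<x+.01); print(x.round(2),m.sum(),Q[m,2].max().round(3) if m.any() else '',Q[m,2].min().round(3) if m.any() else '')
```

```text
-0.4239096992565977
-0.0 314 radial -0.405 0.02 left -0.186 0.012
0.03 1344 radial -0.404 0.045 left -0.186 0.031
0.06 1608 radial -0.396 0.056 left -0.182 0.051
0.09 1495 radial -0.418 0.054 left -0.178 0.161
0.12 2194 radial -0.392 0.04 left -0.179 0.165
0.15 2445 radial -0.36 0.04 left -0.179 0.165
0.18 2606 radial -0.365 0.042 left -0.172 0.165
0.21 2653 radial -0.478 0.041 left -0.157 0.166
0.24 1958 radial -0.475 0.042 left -0.15 0.165
0.27 2378 radial -0.476 0.047 left -0.069 0.167
0.3 3903 radial -0.479 0.049 left -0.069 0.165
0.33 10719 radial -0.477 0.046 left -0.067 0.165
0.36 4195 radial -0.476 0.013 left -0.062 0.166
0.39 4801 radial -0.476 -0.053 left -0.059 0.145
0.42 754 radial -0.143 -0.113 left -0.015 0.06
right part 0.26667616487758666 0.04807073113816372 -0.0692094867246982
945
0.02 6 0.149 0.144
0.03 0  
0.04 27 0.156 0.132
0.05 76 0.157 0.13
0.06 107 0.158 0.126
0.07 131 0.159 0.132
0.08 153 0.157 0.128
0.09 437 0.156 0.113
0.1 8 0.152 0.14
```

```bash
python3 -m handwheel '[[[0.1,0.08,-0.1,0],[0.25,0.2,-0.2,0],[0.39,0.31,-0.25,0],[0.39,0.31,-0.25,-0.1],[0.39,0.31,-0.25,-0.22],[0.39,0.31,-0.25,-0.34],[0.39,0.31,-0.25,-0.46],[0.39,0.31,-0.25,-0.58],[0.39,0.31,-0.25,-0.7],[0.39,0.31,-0.25,-0.762]]]'; python3 -m handwheel '[[[0,0,0,0],[0,0,0,0]]]'; python3 -c "
from h import *
go([.519,.0315,.03],np.radians(83.57))"
```

```text
time_s: 5.92
eef_pos: [0.4602, 0.0305, 0.1878]
eef_rot: [-0.001, 0.054, 0.999, 0.0]
wrist_force: [0.4, -0.3, -1.2]
opening: 0.14
grasp_force: 56.6
time_s: 6.18
eef_pos: [0.4604, 0.0305, 0.1883]
eef_rot: [-0.0, 0.057, 0.998, 0.0]
wrist_force: [-0.5, 0.7, -0.7]
opening: 0.14
grasp_force: 56.6
pos [0.4604 0.0305 0.1883] yawy 83.5 shift [-0.2912  0.0382  0.791 ] twist -0.0009507357848529038 q [-0.19 -0.02  1.93 -0.    1.23 -1.65] t 6.175
```

```bash
python3 -m handwheel '[[[-0.15,0.02,0,0],[-0.29,0.038,0.1,0],[-0.29,0.038,0.3,0],[-0.29,0.038,0.5,0],[-0.29,0.038,0.65,0],[-0.29,0.038,0.74,0],[-0.29,0.038,0.79,0],[-0.29,0.038,0.79,0],[-0.29,0.038,0.79,0]]]'; python3 -m handwheel '[[[-0.05,0,0,0],[-0.1,0,0,0],[-0.13,0,0,0],[-0.15,0,0,0],[-0.16,0,0,0],[-0.16,0,0,0]]]'; python3 -c "
from h import *
go([.5586,.027,.03],np.radians(83.57))
c=grab('side'); cv2.imwrite('pics/s3.png',cv2.resize(c['color'][150:300,190:390,::-1],(800,600),interpolation=cv2.INTER_CUBIC))"
```

```text
time_s: 7.3
eef_pos: [0.5201, 0.0314, 0.0318]
eef_rot: [0.001, 0.056, 0.998, -0.0]
wrist_force: [0.6, 0.5, -0.0]
opening: 0.141
grasp_force: 56.6
time_s: 8.05
eef_pos: [0.5508, 0.028, 0.0306]
eef_rot: [-0.0, 0.056, 0.998, 0.0]
wrist_force: [-0.3, 0.2, -1.4]
opening: 0.139
grasp_force: 56.6
pos [0.5508 0.028  0.0306] yawy 83.6 shift [-0.0391 -0.0007  0.0029] twist 0.000287678881624102 q [-0.16  0.41  1.79  0.    0.94 -1.62] t 8.05
```

View pics/s3.png

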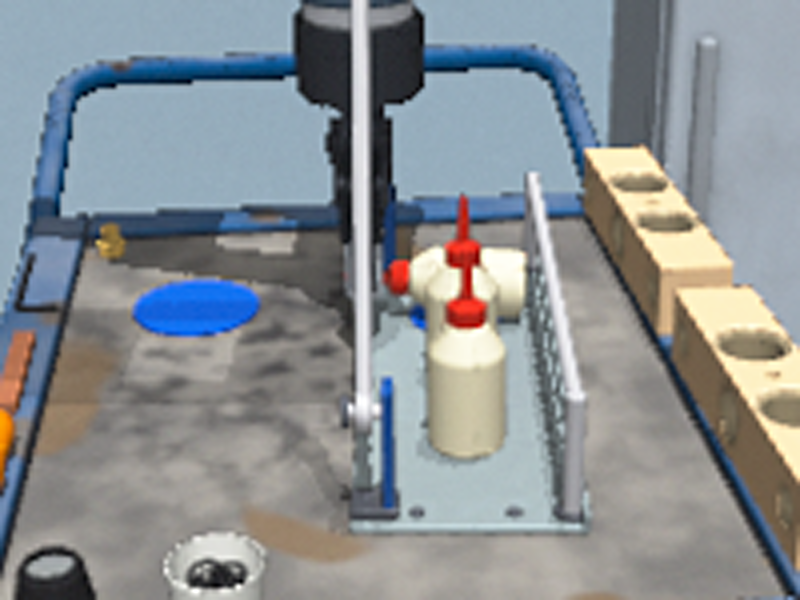

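The bottle is horizontal over the mat, with its base near crop (528,285) almost at the rail. I'll push until contact.

```bash
python3 -m handwheel '[[[-0.01,0,0,0],[-0.02,0,0,0],[-0.02,0,0,0],[-0.02,0,0,0]]]'; python3 -m handwheel '[[[-0.01,0,0,0],[-0.02,0,0,0],[-0.02,0,0,0],[-0.02,0,0,0]]]'
```

```text
time_s: 8.6
eef_pos: [0.5548, 0.0275, 0.0307]
eef_rot: [-0.0, 0.056, 0.998, 0.0]
wrist_force: [0.2, -0.2, -0.6]
opening: 0.144
grasp_force: 56.6
time_s: 9.1
eef_pos: [0.5588, 0.0271, 0.0307]
eef_rot: [-0.0, 0.056, 0.998, 0.0]
wrist_force: [-0.6, -0.5, -1.6]
opening: 0.142
grasp_force: 56.6
```

```bash
python3 -m handwheel '[[[-0.01,0,0,0],[-0.015,0,0,0],[-0.015,0,0,0],[-0.015,0,0,0]]]'; python3 -m handwheel '[[[-0.01,0,0,0],[-0.015,0,0,0],[-0.015,0,0,0],[-0.015,0,0,0]]]'
```

```text
time_s: 9.6
eef_pos: [0.5618, 0.0268, 0.0307]
eef_rot: [-0.0, 0.056, 0.998, -0.0]
wrist_force: [-0.9, 0.0, -0.7]
opening: 0.137
grasp_force: 56.6
time_s: 10.1
eef_pos: [0.5648, 0.0265, 0.0307]
eef_rot: [-0.0, 0.056, 0.998, -0.0]
wrist_force: [-0.9, -0.0, -1.2]
opening: 0.139
grasp_force: 56.6
```

```bash
python3 -m handwheel '[[[-0.01,0,0,0],[-0.015,0,0,0],[-0.015,0,0,0],[-0.015,0,0,0]]]'; python3 -c "
from h import *
c=grab('side'); cv2.imwrite('pics/s4.png',cv2.resize(c['color'][190:250,260:340,::-1],(800,600),interpolation=cv2.INTER_CUBIC))"
```

```text
time_s: 10.6
eef_pos: [0.5664, 0.0264, 0.0301]
eef_rot: [-0.002, 0.056, 0.998, 0.0]
wrist_force: [-4.5, 1.0, 0.4]
opening: 0.14
grasp_force: 57.5
```

View pics/s4.png

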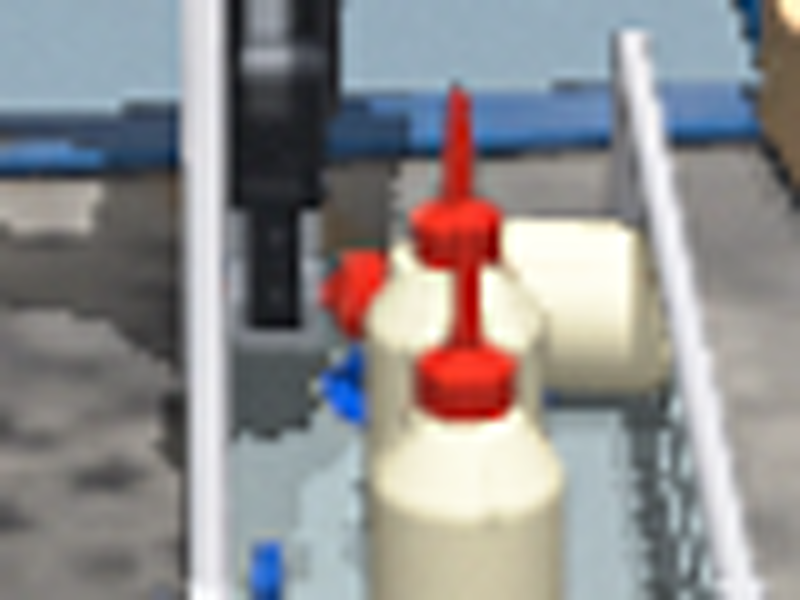

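Contact is made, with the base on the rail face at crop (665,300). Pivoting against a tall wall gives poor leverage, because the upper rim touches it. Instead I'll use the rail's top edge, with the lower part of the base hooked against it. That needs the height of the rail top.

Run:
```python
from h import *
M=np.array([.6083,.0214]); X=np.array([.9937,-.112]); Y=np.array([.112,.9937])
for n in('top','side'):
    c=dict(ctrl.camera(n)); v,u=np.nonzero(c['range_z']>0); z=c['range_z'][v,u]
    p=np.linalg.inv(c['K'])@np.vstack([u*z,v*z,z]); A=(c['pose'][:3,:3]@p).T+c['pose'][:3,3]
    lx=(A[:,:2]-M)@X; ly=(A[:,:2]-M)@Y
    k=(lx>.038)&(lx<.07)&(A[:,2]>.055)&(A[:,2]<.1)&(ly<-.03)&(ly>-.2)
    print(n,k.sum(),np.percentile(A[k,2],[5,50,90,98]).round(4),np.percentile(lx[k],[2,20,50,80,98]).round(4))
    k=(abs(lx)<.045)&(abs(ly)<.025)&(A[:,2]<.06)&(A[:,2]>.01); 
    if k.sum()>20: print('bottle top z',np.percentile(A[k,2],[50,95]),'lx max',np.percentile(lx[k],98))
```

```text
top 279 [0.0675 0.0703 0.0721 0.0738] [0.0482 0.0493 0.0516 0.0541 0.056 ]
side 133 [0.0674 0.0699 0.0709 0.0716] [0.0454 0.0464 0.0486 0.0512 0.053 ]
bottle top z [0.03822    0.05175901] lx max 0.043306275324177045
```

```bash
python3 -m handwheel '[[[0.05,0,0,0],[0.05,0,-0.1,0],[0.05,0,-0.2,0],[0.05,0,-0.255,0],[0.05,0,-0.255,0],[0.02,0,-0.255,0],[0.01,0,-0.255,0],[0,0,-0.255,0],[0,0,-0.255,0]]]'; python3 -m handwheel '[[[-0.005,0,0,0],[-0.01,0,0,0],[-0.01,0,0,0]]]'
```

```text
time_s: 11.88
eef_pos: [0.5565, 0.0282, 0.0767]
eef_rot: [-0.013, 0.055, 0.998, 0.001]
wrist_force: [-29.3, 3.5, 2.7]
opening: 0.131
grasp_force: 60.3
time_s: 12.25
eef_pos: [0.5566, 0.0283, 0.0759]
eef_rot: [-0.015, 0.055, 0.998, 0.001]
wrist_force: [-33.3, 1.6, 2.9]
opening: 0.131
grasp_force: 61.0
```

```bash
python3 -m handwheel '[[[0.03,0,0,0],[0.03,0,0,0]]]'
cat >> h.py <<'E'
M=np.array([.6083,.0214]); X=np.array([.9937,-.112]); Y=np.array([.112,.9937])
def cloud(n):
    c=dict(ctrl.camera(n)); v,u=np.nonzero(c['range_z']>0); z=c['range_z'][v,u]
    p=np.linalg.inv(c['K'])@np.vstack([u*z,v*z,z]); A=(c['pose'][:3,:3]@p).T+c['pose'][:3,3]
    return np.c_[(A[:,:2]-M)@X,(A[:,:2]-M)@Y,A[:,2]], c['color'][v,u].astype(int)
def prof():
    for n in('top','side'):
        L,C=cloud(n)
        cream=(C[:,0]>140)&(C[:,0]-C[:,2]>20)&(C[:,0]-C[:,1]<60)
        k=cream&(L[:,0]>-.09)&(L[:,0]<.1)&(abs(L[:,1])<.03)&(L[:,2]>.0)&(L[:,2]<.2)
        print(n,k.sum())
        for x in np.arange(-.09,.1,.01):
            m=k&(L[:,0]>=x)&(L[:,0]<x+.01)
            if m.sum()>2: print('  x',x.round(2),m.sum(),'z',L[m,2].min().round(3),L[m,2].max().round(3),'y',L[m,1].min().round(3),L[m,1].max().round(3))
E
python3 -c "
from h import *
prof(); go([.5586,.027,.0805])"
```

```text
time_s: 12.5
eef_pos: [0.5565, 0.0279, 0.0785]
eef_rot: [-0.008, 0.055, 0.998, 0.001]
wrist_force: [-18.7, 2.5, 1.2]
opening: 0.133
grasp_force: 59.3
top 0
side 243
  x -0.03 9 z 0.067 0.082 y -0.013 -0.01
  x -0.02 36 z 0.062 0.088 y -0.021 0.001
  x -0.01 36 z 0.062 0.089 y -0.023 0.004
  x -0.0 21 z 0.065 0.088 y -0.022 0.004
  x 0.01 40 z 0.054 0.085 y -0.023 0.005
  x 0.02 38 z 0.051 0.082 y -0.024 0.001
  x 0.03 38 z 0.048 0.079 y -0.024 -0.003
  x 0.04 23 z 0.051 0.077 y -0.022 0.005
pos [0.5565 0.0279 0.0785] yawy 83.6 shift [-0.0108 -0.0034 -0.01  ] twist None q [-0.16  0.35  1.76 -0.    1.05 -1.62] t 12.6
```

The base has already swung about 11° downward. I'll back off, lower the grip so that the base's upper rim sits below the rail top, press, and raise along an arc.

```bash
python3 -m handwheel '[[[0.06,0,0,0],[0.06,0,0.06,0],[0.06,0,0.13,0],[0.06,0,0.13,0],[0.06,0,0.13,0]]]'; python3 -m handwheel '[[[-0.015,0,0,0],[-0.035,0,0,0],[-0.05,0,0,0],[-0.05,0,-0.01,0]]]';python3 -m handwheel '[[[-0.005,0,-0.02,0],[-0.005,0,-0.04,0],[-0.01,0,-0.07,0],[-0.015,0,-0.1,0],[-0.015,0,-0.1,0]]]'; python3 -c "
from h import *
prof(); go([.5586,.027,.0805])"
```

```text
time_s: 13.22
eef_pos: [0.5522, 0.0278, 0.0555]
eef_rot: [0.0, 0.056, 0.998, -0.0]
wrist_force: [0.0, 0.0, -1.4]
opening: 0.132
grasp_force: 56.4
time_s: 13.72
eef_pos: [0.5621, 0.0267, 0.0578]
eef_rot: [0.0, 0.056, 0.998, 0.0]
wrist_force: [-0.8, -0.8, -1.4]
opening: 0.133
grasp_force: 56.4
time_s: 14.35
eef_pos: [0.5655, 0.0263, 0.0785]
eef_rot: [0.001, 0.056, 0.998, -0.0]
wrist_force: [-0.5, 0.4, -1.0]
opening: 0.121
grasp_force: 56.0
top 0
side 244
  x -0.02 9 z 0.062 0.074 y -0.015 -0.009
  x -0.01 23 z 0.06 0.081 y -0.02 -0.001
  x -0.0 16 z 0.065 0.083 y -0.021 0.003
  x 0.01 45 z 0.042 0.08 y -0.022 -0.0
  x 0.02 54 z 0.035 0.076 y -0.024 0.001
  x 0.03 52 z 0.035 0.071 y -0.022 0.001
  x 0.04 44 z 0.034 0.066 y -0.023 0.004
pos [0.565  0.0264 0.0779] yawy 83.6 shift [ 0.0321 -0.0007 -0.0132] twist None q [-0.16  0.36  1.75  0.    1.04 -1.62] t 14.45
```

```bash
python3 -m handwheel '[[[-0.03,0,0,0],[-0.035,0,-0.03,0],[-0.045,0,-0.06,0],[-0.055,0,-0.09,0],[-0.065,0,-0.115,0],[-0.075,0,-0.14,0],[-0.075,0,-0.14,0]]]'; python3 -c "
from h import *
prof(); go([.5586,.027,.0805])"
```

```text
time_s: 15.32
eef_pos: [0.5805, 0.0246, 0.1066]
eef_rot: [0.001, 0.056, 0.998, -0.0]
wrist_force: [-0.1, 0.3, 0.4]
opening: -0.005
grasp_force: 0.0
top 0
side 325
  x -0.0 5 z 0.059 0.066 y -0.008 -0.004
  x 0.01 47 z 0.043 0.077 y -0.02 -0.002
  x 0.02 88 z 0.011 0.093 y -0.025 -0.001
  x 0.03 102 z 0.01 0.079 y -0.025 -0.002
  x 0.04 82 z 0.01 0.073 y -0.023 -0.003
pos [0.5798 0.0247 0.1058] yawy 83.6 shift [ 0.1067 -0.0006  0.1266] twist None q [-0.16  0.34  1.7  -0.    1.1  -1.62] t 15.425
```

The grip slipped off the spout tip. I'll look at how the bottle rests now.

```bash
python3 -m handwheel '[[[0.05,0,-0.2,0],[0.1,0,-0.4,0],[0.3,0,-0.5,0],[0.6,0,-0.5,0],[0.6,0,-0.5,0]]]' 60; python3 -c "
from h import *
a=grab('side')['color'][190:250,260:340,::-1]; b=grab('top')['color'][150:210,230:310,::-1]
r=lambda i:cv2.resize(i,(400,300),interpolation=cv2.INTER_CUBIC)
cv2.imwrite('pics/s5.png',np.hstack([r(a),r(b)]))
prof()"
```

```text
time_s: 16.05
eef_pos: [0.4557, 0.0393, 0.2041]
eef_rot: [-0.002, 0.056, 0.998, 0.0]
wrist_force: [1.0, 0.6, 0.8]
opening: 0.705
grasp_force: 0.0
top 181
  x 0.01 57 z 0.059 0.08 y -0.017 0.01
  x 0.02 39 z 0.051 0.081 y -0.02 0.015
  x 0.03 56 z 0.039 0.09 y -0.021 0.019
  x 0.04 29 z 0.066 0.077 y -0.015 0.012
side 327
  x -0.0 4 z 0.061 0.066 y -0.011 -0.005
  x 0.01 47 z 0.043 0.076 y -0.02 -0.003
  x 0.02 94 z 0.008 0.092 y -0.024 0.003
  x 0.03 100 z 0.009 0.078 y -0.024 -0.003
  x 0.04 80 z 0.011 0.072 y -0.023 0.0
```

View pics/s5.png

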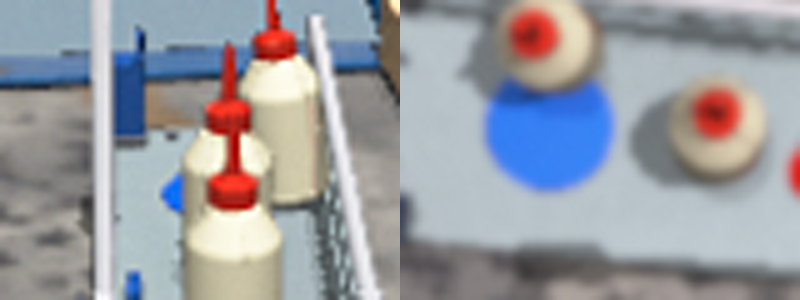

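The bottle now stands upright by itself in front of the rail, just behind the mat (top crop spout at (532,35), mat centre at (548,130)). I'll measure its spout and regrip it from above.

Run:
```python
from h import *
for n in('top','side'):
    L,C=cloud(n)
    k=(C[:,0]>120)&(C[:,1]<70)&(C[:,2]<80)&(abs(L[:,1])<.03)&(abs(L[:,0]-.025)<.05)&(L[:,2]<.14)
    for z in (.07,.08,.09,.1,.11): 
        m=k&(L[:,2]>=z)&(L[:,2]<z+.01)
        if m.sum(): print(n,z,m.sum(),L[m,:2].mean(0).round(4),L[m,:2].min(0).round(3),L[m,:2].max(0).round(3))
    # neighbours for reference: bottle a
    k=(C[:,0]>120)&(C[:,1]<70)&(C[:,2]<80)&(abs(L[:,1]+.075)<.025)&(abs(L[:,0])<.03)&(L[:,2]<.14)
    for z in (.07,.08,.09,.1,.11): 
        m=k&(L[:,2]>=z)&(L[:,2]<z+.01)
        if m.sum(): print(' a',n,z,m.sum(),L[m,:2].mean(0).round(4))
L=[.028,0]
c=ld('top'); h=cv2.cvtColor(c['color'],cv2.COLOR_RGB2HSV)
b=cv2.inRange(h,(108,180,60),(125,255,255)); n,l,s,ce=cv2.connectedComponentsWithStats(b)
for i in range(1,n):
    if s[i,4]>100: print(s[i],ce[i])
```

```text
top 0.08 14 [0.0216 0.0033] [ 0.019 -0.004] [0.026 0.008]
top 0.09 20 [0.0249 0.0002] [ 0.018 -0.004] [0.033 0.008]
top 0.1 5 [0.0251 0.0006] [ 0.023 -0.001] [0.028 0.004]
top 0.11 6 [0.0239 0.0017] [ 0.022 -0.   ] [0.025 0.003]
 a top 0.08 30 [-0.0002 -0.0744]
 a top 0.09 9 [ 0.0015 -0.0777]
 a top 0.1 3 [ 0.0017 -0.0751]
 a top 0.11 5 [ 0.0026 -0.0776]
side 0.07 2 [ 0.0265 -0.006 ] [ 0.022 -0.007] [ 0.031 -0.006]
side 0.08 33 [ 0.0248 -0.0074] [ 0.017 -0.012] [ 0.034 -0.002]
side 0.09 9 [ 0.0249 -0.0035] [ 0.022 -0.006] [ 0.027 -0.001]
side 0.1 5 [ 0.0241 -0.0002] [ 0.024 -0.003] [0.024 0.001]
side 0.11 2 [0.0217 0.0007] [ 0.022 -0.   ] [0.022 0.002]
 a side 0.07 11 [-0.0002 -0.0845]
 a side 0.08 23 [ 0.0011 -0.0828]
 a side 0.09 12 [ 0.0009 -0.0805]
 a side 0.1 8 [ 0.0015 -0.0789]
 a side 0.11 3 [ 0.0011 -0.0794]
[248 167  23  20 347] [259.16138329 176.44092219]
```

```bash
python3 -c "
from h import *
go([.6328,.0197,.16],np.radians(83.57)); go([.6328,.0197,.083])"
```

```text
pos [0.4616 0.0379 0.2059] yawy 83.6 shift [-0.8605  0.0054  0.2297] twist 0.00015763406790207193 q [-0.18 -0.04  1.91 -0.    1.27 -1.63] t 16.35
pos [0.4616 0.0379 0.2059] yawy 83.6 shift [-0.8604  0.0054  0.6147] twist None q [-0.18 -0.04  1.91 -0.    1.27 -1.63] t 16.35
```

```bash
python3 -m handwheel '[[[-0.25,0,0,0],[-0.5,0,0,0],[-0.75,0.005,0,0],[-0.86,0.005,0.05,0],[-0.86,0.005,0.2,0],[-0.86,0.005,0.23,0],[-0.86,0.005,0.23,0],[-0.86,0.005,0.23,0]]]' 45; python3 -c "
from h import *
go([.6328,.0197,.083],np.radians(83.57))"
```

```text
time_s: 17.35
eef_pos: [0.6323, 0.0198, 0.1611]
eef_rot: [0.001, 0.056, 0.998, -0.0]
wrist_force: [0.1, 0.7, 0.4]
opening: 0.525
grasp_force: 0.0
pos [0.6323 0.0198 0.1611] yawy 83.6 shift [-0.0019 -0.0004  0.3903] twist 0.00032088418011981074 q [-0.16  0.38  1.52 -0.    1.24 -1.61] t 17.35
```

```bash
python3 -m handwheel '[[[-0.002,0,0.1,0],[-0.002,0,0.2,0],[-0.002,0,0.3,0],[-0.002,0,0.36,0],[-0.002,0,0.39,0],[-0.002,0,0.39,0],[-0.002,0,0.39,0]]]'; python3 -m handwheel '[[[0,0,0,0],[0,0,0,0],[0,0,0,0],[0,0,0,0],[0,0,0,0],[0,0,0,0]]]' 0; python3 -m handwheel '[[[0,0,-0.04,0],[0,0,-0.09,0],[0,0,-0.1,0],[0,0,-0.1,0]]]'; python3 -c "
from h import *
go([.6083,.0214,.0],np.radians(83.57)); prof()
L,C=cloud('side')
k=(C[:,0]>120)&(C[:,1]<70)&(C[:,2]<80)&(abs(L[:,1])<.03)&(abs(L[:,0]-.025)<.05)&(L[:,2]<.16)
print(k.sum(),L[k].mean(0),L[k].min(0),L[k].max(0))"
```

```text
time_s: 18.23
eef_pos: [0.6325, 0.0198, 0.0825]
eef_rot: [0.001, 0.056, 0.998, -0.0]
wrist_force: [1.5, -0.5, -0.2]
opening: 0.532
grasp_force: 0.0
time_s: 18.98
eef_pos: [0.6328, 0.0197, 0.0828]
eef_rot: [0.001, 0.056, 0.998, -0.0]
wrist_force: [-0.8, -0.4, 4.8]
opening: 0.21
grasp_force: 65.6
time_s: 19.48
eef_pos: [0.6311, 0.0201, 0.1015]
eef_rot: [-0.001, 0.056, 0.998, 0.0]
wrist_force: [-5.1, 0.3, 0.7]
opening: 0.21
grasp_force: 64.3
pos [0.6311 0.0201 0.1015] yawy 83.6 shift [ 0.113  -0.0064  0.5079] twist 0.00037679467698274277 q [-0.16  0.45  1.56  0.    1.14 -1.61] t 19.475
top 0
side 335
  x -0.0 11 z 0.07 0.086 y -0.013 -0.004
  x 0.01 58 z 0.043 0.09 y -0.022 -0.008
  x 0.02 99 z 0.028 0.091 y -0.024 -0.013
  x 0.03 107 z 0.028 0.093 y -0.023 -0.007
  x 0.04 60 z 0.03 0.088 y -0.019 -0.002<string>:6: RuntimeWarning: Mean of empty slice.
  ret = um.true_divide(
Traceback (most recent call last):
ValueError: zero-size array to reduction operation minimum which has no identity
```

```bash
python3 -m handwheel '[[[0.04,0,0,0],[0.08,-0.003,0,0],[0.12,-0.006,0,0],[0.12,-0.006,0,0],[0.12,-0.006,0,0]]]'; python3 -c "
from h import *
go([.6083,.0214,.085],np.radians(83.57)); prof()"
```

```text
time_s: 20.25
eef_pos: [0.6082, 0.0213, 0.102]
eef_rot: [0.0, 0.056, 0.998, -0.0]
wrist_force: [-0.4, 0.1, -1.2]
opening: 0.208
grasp_force: 64.9
pos [0.6082 0.0213 0.102 ] yawy 83.6 shift [-0.0003  0.0005  0.0848] twist 0.0002586873705253308 q [-0.16  0.4   1.62  0.    1.11 -1.62] t 20.25
top 0
side 187
  x -0.02 6 z 0.082 0.088 y -0.013 -0.006
  x -0.01 42 z 0.064 0.091 y -0.023 -0.013
  x -0.0 24 z 0.065 0.091 y -0.023 -0.013
  x 0.01 78 z 0.042 0.095 y -0.023 -0.003
  x 0.02 37 z 0.03 0.084 y -0.017 -0.005
```

```bash
python3 -m handwheel '[[[0.015,0,0.03,0],[0.015,0,0.05,0],[0.015,0,0.07,0],[0.015,0,0.08,0],[0.015,0,0.083,0],[0.015,0,0.083,0]]]'; python3 -m handwheel '[[[0,0,0,0],[0,0,0,0],[0,0,0,0],[0,0,0,0]]]' 45; python3 -m handwheel '[[[0,0,-0.1,0],[0,0,-0.25,0],[0,0,-0.5,0],[0.2,0,-0.75,0],[0.5,0,-0.75,0],[0.7,0,-0.75,0],[0.7,0,-0.75,0]]]'
python3 - <<'E'
from h import *
prof()
for n in('top','side'):
    L,C=cloud(n)
    k=(C[:,0]>120)&(C[:,1]<70)&(C[:,2]<80)&(abs(L[:,1])<.03)&(abs(L[:,0])<.05)&(L[:,2]<.14)
    for z in (.07,.08,.09,.1,.11): 
        m=k&(L[:,2]>=z)&(L[:,2]<z+.01)
        if m.sum(): print(n,z,m.sum(),L[m,:2].mean(0).round(4))
a=grab('side')['color'][190:250,260:340,::-1]; b=grab('top')['color'][150:210,230:310,::-1]
r=lambda i:cv2.resize(i,(400,300),interpolation=cv2.INTER_CUBIC)
cv2.imwrite('pics/s6.png',np.hstack([r(a),r(b)]))
go([.6,0,0])
E
```

```text
time_s: 21.1
eef_pos: [0.605, 0.0217, 0.0851]
eef_rot: [0.0, 0.056, 0.998, -0.0]
wrist_force: [0.1, 0.2, -1.2]
opening: 0.208
grasp_force: 64.9
time_s: 21.6
eef_pos: [0.605, 0.0217, 0.0852]
eef_rot: [0.0, 0.056, 0.998, -0.0]
wrist_force: [-0.4, -0.4, -0.7]
opening: 0.527
grasp_force: 0.0
time_s: 22.48
eef_pos: [0.4641, 0.0379, 0.2365]
eef_rot: [0.001, 0.056, 0.998, -0.0]
wrist_force: [0.0, -0.1, 0.5]
opening: 0.529
grasp_force: 0.0
top 183
  x -0.02 18 z 0.05 0.067 y -0.012 0.007
  x -0.01 76 z 0.051 0.078 y -0.019 0.014
  x -0.0 43 z 0.055 0.087 y -0.021 0.017
  x 0.01 34 z 0.065 0.09 y -0.018 0.015
  x 0.02 12 z 0.066 0.072 y -0.013 0.006
side 117
  x -0.02 16 z 0.044 0.067 y -0.015 -0.001
  x -0.01 29 z 0.051 0.076 y -0.018 -0.005
  x -0.0 12 z 0.064 0.106 y -0.019 -0.003
  x 0.01 45 z 0.039 0.087 y -0.02 -0.002
  x 0.02 15 z 0.035 0.066 y -0.014 -0.003
top 0.08 23 [0.0033 0.0003]
top 0.09 16 [0.004  0.0003]
top 0.1 3 [ 0.0048 -0.0005]
top 0.11 6 [ 0.0065 -0.0008]
side 0.07 5 [ 0.0083 -0.0086]
side 0.08 26 [ 0.006  -0.0081]
side 0.09 7 [ 0.0057 -0.0047]
side 0.1 10 [ 0.0062 -0.0045]
side 0.11 2 [ 0.0075 -0.0015]
pos [0.4668 0.0371 0.2353] yawy 83.6 shift [-0.6821 -0.1097  1.1769] twist None q [-0.18 -0.06  1.87 -0.    1.33 -1.63] t 22.775
```

View pics/s6.png

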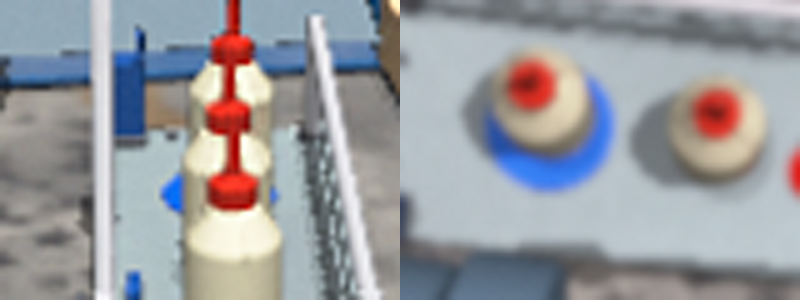

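The bottle is upright on the blue mat, with the spout at top crop (530,85) and about 4 mm off centre; both neighbours stand. Next is the bar. I'll work out the push path for the closed fingertips.

Run:
```python
from h import *
L,C=cloud('side')
k=(C[:,0]>120)&(C[:,1]<60)&(C[:,2]<60)&(L[:,2]>.2)&(L[:,0]>-.08)&(L[:,0]<-.02); print('grip',k.sum(),L[k].mean(0).round(4),L[k].min(0).round(3),L[k].max(0).round(3))
W=lambda x,rho,z:[*(M+x*X+(rho-.217)*Y),z]
go(W(-.14,.046,.318)); go(W(-.05,.046,.318))
o=ctrl.get_obs()['eef_pos']; ref=None
for a,r in [(1.213,.265),(1.1,.265),(1.0,.262),(.9,.26),(.8,.257),(.7,.254),(.6,.25),(.5,.247),(.4,.244),(.3,.24),(.2,.237),(.1,.235),(0,.235)]:
    c,s=np.cos(a),np.sin(a); rho=r*c-.009*s-.014*s; z=.059+r*s+.009*c+.008
    print(a,'rho',round(rho,4),'z',round(z,4),'dY share',round((rho-.046)/.2,3),'dz share',round((.318-z)/.2,3))
```

```text
grip 213 [-0.0493 -0.1278  0.3105] [-0.057 -0.139  0.288] [-0.042 -0.115  0.332]
pos [0.4666 0.0371 0.2351] yawy 83.6 shift [-0.0127 -0.8538 -0.4147] twist None q [-0.17 -0.06  1.87 -0.    1.33 -1.63] t 22.825
pos [0.4666 0.0371 0.2351] yawy 83.6 shift [-0.4627 -0.8539 -0.4148] twist None q [-0.17 -0.06  1.87 -0.    1.33 -1.63] t 22.825
1.213 rho 0.0713 z 0.3184 dY share 0.126 dz share -0.002
1.1 rho 0.0997 z 0.3073 dY share 0.269 dz share 0.054
1.0 rho 0.1222 z 0.2923 dY share 0.381 dz share 0.128
0.9 rho 0.1436 z 0.2763 dY share 0.488 dz share 0.209
0.8 rho 0.1626 z 0.2576 dY share 0.583 dz share 0.302
0.7 rho 0.1795 z 0.2375 dY share 0.667 dz share 0.402
0.6 rho 0.1933 z 0.2156 dY share 0.737 dz share 0.512
0.5 rho 0.2057 z 0.1933 dY share 0.799 dz share 0.623
0.4 rho 0.2158 z 0.1703 dY share 0.849 dz share 0.738
0.3 rho 0.2225 z 0.1465 dY share 0.882 dz share 0.857
0.2 rho 0.2277 z 0.1229 dY share 0.909 dz share 0.975
0.1 rho 0.2315 z 0.0994 dY share 0.928 dz share 1.093
0 rho 0.235 z 0.076 dY share 0.945 dz share 1.21
```

```bash
python3 -m handwheel '[[[0,-0.15,-0.2,0],[0,-0.4,-0.415,0],[0,-0.65,-0.415,0],[-0.013,-0.854,-0.415,0],[-0.013,-0.854,-0.415,0],[-0.1,-0.854,-0.415,0],[-0.25,-0.854,-0.415,0],[-0.4,-0.854,-0.415,0],[-0.463,-0.854,-0.415,0],[-0.463,-0.854,-0.415,0]]]' 0; python3 -c "
from h import *
p=ctrl.get_obs(); d=p['eef_pos'][:2]-M; print(d@X,d@Y+.217,p['eef_pos'][2],p['q'])"
```

```text
time_s: 24.08
eef_pos: [0.539, -0.1421, 0.3174]
eef_rot: [-0.001, 0.055, 0.998, 0.0]
wrist_force: [-1.0, -0.7, 0.3]
opening: 0.001
grasp_force: 0.0
-0.05056402623792734 0.046784261913197955 0.3174134756188139 [-4.70689971e-01  8.71626079e-02  1.55431828e+00  5.78419978e-07
  1.50175572e+00 -1.93073675e+00]
```

```bash
python3 -m handwheel '[[[0,0.126,0,0],[0,0.2,0.025,0],[0,0.269,0.054,0],[0,0.325,0.09,0],[0,0.381,0.128,0],[0,0.435,0.17,0],[0,0.488,0.209,0],[0,0.536,0.255,0],[0,0.583,0.302,0],[0,0.583,0.302,0]]]'
python3 - <<'E'
from h import *
p=ctrl.get_obs(); d=p['eef_pos'][:2]-M; print(d@X,d@Y+.217,p['eef_pos'][2])
for n in('side','top'):
    L,C=cloud(n)
    k=(C[:,0]>120)&(C[:,1]<60)&(C[:,2]<60)&(L[:,2]>.13)&(L[:,0]>-.08)&(L[:,0]<-.02); 
    if k.any(): m=L[k].mean(0); print('grip',k.sum(),m.round(4),L[k].min(0).round(3),L[k].max(0).round(3),np.arctan2(m[2]-.059,m[1]+.217))
E
```

```text
time_s: 25.32
eef_pos: [0.5512, -0.026, 0.2564]
eef_rot: [-0.001, 0.055, 0.998, 0.0]
wrist_force: [0.4, 0.2, -0.0]
opening: -0.003
grasp_force: 0.0
-0.05139235093993164 0.16353539662673672 0.2564325240918623
grip 25 [-0.0489 -0.0522  0.2412] [-0.056 -0.057  0.237] [-0.043 -0.047  0.244] 0.8354797491050489
```

The bar follows and is now at about 0.8 rad. I'll continue down the arc.

```bash
python3 -m handwheel '[[[0,0.042,0.05,0],[0,0.084,0.1,0],[0,0.12,0.155,0],[0,0.154,0.21,0],[0,0.185,0.265,0],[0,0.216,0.321,0],[0,0.241,0.38,0],[0,0.266,0.436,0],[0,0.283,0.495,0],[0,0.3,0.555,0]]]'; python3 -m handwheel '[[[0,0.013,0.06,0],[0,0.026,0.118,0],[0,0.036,0.177,0],[0,0.045,0.236,0],[0,0.053,0.295,0],[0,0.06,0.33,0],[0,0.06,0.35,0],[0,0.06,0.36,0],[0,0.06,0.36,0]]]'
python3 - <<'E'
from h import *
p=ctrl.get_obs(); d=p['eef_pos'][:2]-M; print(d@X,d@Y+.217,p['eef_pos'][2])
for n in('side','top'):
    L,C=cloud(n)
    k=(C[:,0]>120)&(C[:,1]<60)&(C[:,2]<60)&(L[:,2]>.03)&(L[:,2]<.2)&(L[:,0]>-.08)&(L[:,0]<-.025); 
    if k.any(): m=L[k].mean(0); print('grip',k.sum(),m.round(4),L[k].min(0).round(3),L[k].max(0).round(3),np.arctan2(m[2]-.059,m[1]+.217))
E
```

```text
time_s: 26.68
eef_pos: [0.5585, 0.0329, 0.1459]
eef_rot: [-0.0, 0.056, 0.998, -0.0]
wrist_force: [0.1, 1.1, 0.3]
opening: -0.005
grasp_force: 0.2
time_s: 27.8
eef_pos: [0.5599, 0.0446, 0.0748]
eef_rot: [0.0, 0.056, 0.998, -0.0]
wrist_force: [0.0, -0.3, -0.5]
opening: -0.003
grasp_force: 0.0
-0.050649735784374095 0.23468229387906953 0.07480046079759536
grip 2 [-0.0498  0.0223  0.0583] [-0.056  0.022  0.058] [-0.044  0.023  0.058] -0.0031170541954512374
```

```bash
python3 -m handwheel '[[[0,0,0.01,0],[0,0,0.015,0],[0,0,0.015,0]]]'; python3 -m handwheel '[[[0,0,0.01,0],[0,0,0.015,0],[0,0,0.015,0]]]'
```

```text
time_s: 28.28
eef_pos: [0.5603, 0.0446, 0.0728]
eef_rot: [0.0, 0.056, 0.998, -0.0]
wrist_force: [-2.6, 0.1, 8.4]
opening: -0.001
grasp_force: 4.2
time_s: 28.65
eef_pos: [0.5606, 0.0446, 0.0723]
eef_rot: [0.001, 0.056, 0.998, -0.0]
wrist_force: [-11.7, -0.9, 28.0]
opening: 0.003
grasp_force: 14.1
```

Hard stop reached at 28 N. I'll retreat and verify.

```bash
python3 -m handwheel '[[[0,0,-0.05,0],[0,0,-0.15,0],[0.1,0,-0.4,0],[0.3,0,-0.7,0],[0.6,0,-0.8,0],[0.8,0,-0.8,0],[0.8,0,-0.8,0],[0.8,0,-0.8,0]]]'
python3 - <<'E'
from h import *
L,C=cloud('top')
k=(C[:,0]>120)&(C[:,1]<60)&(C[:,2]<60)&(L[:,2]>.03)&(L[:,0]>-.08)&(L[:,0]<-.025)
print('grip',k.sum(),L[k].min(0).round(3),L[k].max(0).round(3))
prof()
a=grab('side')['color'][170:305,200:380,::-1]; b=grab('top')['color'][130:220,220:340,::-1]
r=lambda i:cv2.resize(i,(400,300),interpolation=cv2.INTER_CUBIC)
cv2.imwrite('pics/s7.png',np.hstack([r(a),r(b)]))
E
```

```text
time_s: 29.65
eef_pos: [0.4014, 0.0625, 0.2291]
eef_rot: [0.001, 0.056, 0.998, -0.0]
wrist_force: [0.4, -0.6, -0.8]
opening: -0.0
grasp_force: 0.0
grip 127 [-0.056  0.027  0.037] [-0.043  0.075  0.073]
top 184
  x -0.05 4 z 0.065 0.068 y 0.023 0.024
  x -0.02 21 z 0.054 0.067 y -0.011 0.007
  x -0.01 75 z 0.052 0.079 y -0.019 0.014
  x -0.0 41 z 0.057 0.081 y -0.021 0.017
  x 0.01 32 z 0.068 0.088 y -0.016 0.015
  x 0.02 9 z 0.065 0.071 y -0.013 0.006
side 120
  x -0.05 4 z 0.056 0.063 y 0.022 0.024
  x -0.02 16 z 0.045 0.068 y -0.016 0.001
  x -0.01 28 z 0.05 0.075 y -0.02 -0.004
  x -0.0 11 z 0.063 0.106 y -0.017 -0.003
  x 0.01 45 z 0.042 0.087 y -0.02 -0.002
  x 0.02 15 z 0.034 0.065 y -0.012 -0.001
```

View pics/s7.png

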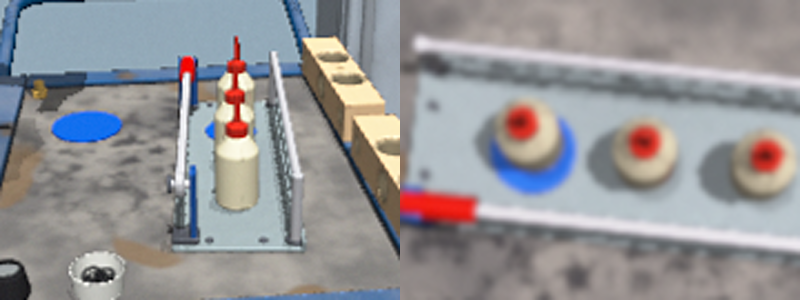

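The bar lies level in its catch, with the red grip at right crop (440,207). All three bottles stand and the arm is clear, so I'll hand in.

```bash
python3 -c "
from bench import ctrl
print(ctrl.hand_in())"
```

```text
the job is handed in; nothing more can be done
None
```

The job is handed in, with no verdict returned: the last measurements show the tipped bottle upright and let go on the blue mat about 4 mm off centre, the bar level in its catch, and the other two bottles still standing.

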